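# Set out the condiment caddy in order of height

## Task

Set out the counter for service: put the five condiments that stand on the worktop behind the oak caddy upright into its bays, one to a bay, in order of height, the lowest in the bay next to the service bell so that customers can see and reach it, rising to the tallest in the bay at the other end, next to the till roll. Do not tip any of them over, and leave the bell and the till roll where they are.

Things in the scene. Friction and masses are not known exactly. Their poses are not given: they have to be found in the camera images.
- caddy: Fixed oak caddy with steel rods, 94 (x) by 414 (y) by 44 mm high at its end boards, same from both ends. Origin on the worktop under its centre; y along its length, about to the robot's left. Five bays in a row, open at the top, 74 by 74 mm, centres at x = 0, y = -156, -78, 0, 78, 156 mm; grey floor 12 mm, rods between and along the bays 26 mm above the worktop.
- mustard_pot: White pot with a red lid, the lowest of the five: 48 mm high; the lid is 61 mm across, the body about 56 mm across under the lid, tapering to the base; 90 g. Origin: centre of its underside; z is up when it stands.
- pepper_pot: White pot with a black lid: 62 mm high, lid 55 mm across, the body about 50 mm under the lid, tapering to the base; 70 g. Origin: centre of its underside; z is up when it stands.
- jar: Clear jar with orange-yellow contents and a red screw lid, standing on the worktop (not the like one up on the drawer cabinet): 80 mm high, 56 mm in diameter; 270 g. Origin: centre of its underside; z is up when it stands.
- shaker: Clear shaker with grey contents and a pale grey domed top, standing on the worktop (not the like one up on the drawer cabinet): 90 mm high, 44 mm in diameter up to 70 mm, the top narrower (34 mm); 100 g. Origin: centre of its underside; z is up when it stands.
- spice_jar: Slim spice jar with a dark brown cap and a red and white label, the tallest of the five: 105 mm high, straight-sided, 41 mm in diameter; 110 g. Origin: centre of its underside; z is up when it stands.
- bell: Counter service bell, a silver dome on a black foot, loose: 76 mm across, 54 mm high; it stands beside one of the caddy's ends (left or right, about 275 mm from the caddy's centre). Origin: centre of its underside.
- till_roll: Roll of white till paper standing on end, loose, 62 mm across, 57 mm high, beside the caddy's other end, as far out as the bell. Origin: centre of its underside. (A glass guard on posts stands at the right end of the worktop, beyond the black card terminal: start high to clear it.)
Not all that is in view belongs to the job. What is shaped like the pepper_pot but blue is not meant.

How it is judged:
By the outcome, as a careful person would: the job done as asked, in the order asked, and still so for the second after the job is handed in, with the robot touching nothing.
It also fails if it takes over 125 s, if anything falls off the work surface, if the arm or the gripper's body presses on something with over 40 N, if the wrist force passes 120 N, or if a joint passes its speed limit or range.

## Robot

A 6-joint arm with a two-finger parallel gripper is mounted at the origin on a cart in front of the work surface, level with it; the furniture and walls round the work are solid. World frame = base frame: x ahead of the robot, y to its left, z up, the work surface at z = 0. Lengths are in m, angles in rad, forces in N, time in s.
With the tool pointing down it reaches from about 0.275 to 0.75 m from the base axis. Payload 10.2 kg.
Tool frame: the origin (TCP) lies on the mounting face of the last link; the fingertips stand 173 mm ahead of it and the grasp point (between the pads) lies 155 mm ahead of it (manip.pinch_z is the distance from the TCP to the grasp point, in m); z points along the fingers, x is the direction in which the jaws open and shut, and the axes are right-handed (so a half turn about z gives the same grasp; the last joint's range is limited). The gripper opens to 85 mm and grips with 20 to 120 N. Pads are 22 mm wide; open, the fingers measure 114 mm over their backs; the gripper's body (76 mm by 85 mm) begins 54 mm behind the grasp point. The pads swing forward as they close: fully open they stand 13 mm farther back than shut.
Start: joints at [-1.37, 0.313, 1.498, -0, 1.331, -0.223], TCP at [0.216, -0.479, 0.405] pointing down, gripper open.
Joint ranges: [-2.94, 2.94], [-0.97, 2.17], [0.19, 2.56], [-1.23, 4.37], [0.02, 3.11], [-2.88, 2.88]. Speed limits (rad/s): [2.39, 2.39, 3.01, 3.14, 3.14, 3.14].

## Interface

Orientations are given as [roll, pitch, yaw] about the fixed x, y, z axes, in that order (R = Rz(yaw) Ry(pitch) Rx(roll)).
In Python, from rig import manip gives the robot as it stands. The module is installed in compiled form; this text tells all that it offers.
- The arm moves only by the tool send_rows, never from a script. Its argument "motion" is a list that holds one entry, the list of rows, each a list of 5 numbers: the shift along the tool's x, y, z in m, then the turn about the tool's z in degrees, then the gripper's target within -1 to 1 (fully open at 1, half-way at 0, shut at -1). In form: [[[tx, ty, tz, spin, grip], ...]]. A call has 1 to 5 rows; each row shifts and turns the commanded pose from where the row before left it, along the tool's axes as they then stand; what a row does not reach is not made up. A row lasts 1/10 s, in which the tool goes at most 50 mm and 8.59 degrees, less where a joint would pass 70% of its speed; a pose out of reach is approached as far as the arm can. A call with a gripper value outside its range is refused whole. The fingers move at their own pace and stop on an object; "newtons" is the grip in N (left out, the last holds). Time passes only in rows, so rows that do not move let the fingers close. It gives the time, the measured TCP pose, the force and the opening at its end, in the units of the state.
- manip.get_state(): the state, without advancing time (a new reading comes with each control period).
- manip.snapshot(name): name is "scene" or "top" or "wrist"; returns the picture (384x512x3 uint8, red, green, blue); there is no depth.
- manip.camera_info(name): a dict with "fov_y" (degrees; the focal length in pixels is half the picture's height over the tangent of half this angle, whatever the lens; pixels are square), "cx", "cy" (the principal point, pixels), "origin" and "rotation" of the camera in the world; the wrist camera has in their place "tool_from_camera" (4x4, takes a point from camera to tool coordinates, whose origin is the TCP and whose axes are the tool frame's). Camera axes: x right, y down, z forward; pixel columns grow to the right and rows downward; lengths in m; the calibration is good to about 2 mm. A picture is of the moment at which its call begins: read the wrist's pose just before it. camera_info takes no time and is no camera call.
- manip.hand_in(): hands the job in, once; it reports no verdict.
Trained networks look in the newest picture that a camera, given by its name, has taken for a name from the list of things; names that differ only in an ending like _2 or _b are one class to them, and where a whole thing is asked for, a point or a joint stands for the part that bears it (a point fixed in the world has none). Each returns a list of dicts, best first, with "p" (0 to 1); they miss things now and then, are a little off and sometimes report something else, mostly with a low value. They report only what shows in the picture. A call takes as long as a camera call. They do not tell look-alikes from the thing itself.
- manip.boxes_of(camera, query): "extent" ([left, top, width, height] in pixels, round what is visible of it).
- manip.regions_of(camera, query): "mask" (384x512 bool, what is visible of it) and "extent" ([left, top, width, height] in pixels, round what is visible of it).
- manip.mark_of(camera, query): "xy" ([column, row] in pixels: a listed point, or the origin of a listed thing).
The state is a dict: "t": time; "qpos": joint angles; "joint_velocities": joint speeds; "joint_efforts": joint torques, N m; "ee_pos": TCP position; "tool_rot": TCP orientation; "force": force on the tool from outside, world axes, zero at the start; "torque": the same for the moment, N m; "opening": finger opening in m.
Only numpy, scipy, OpenCV 4.12 (cv2) and the standard library are available. Lean on these libraries where they do the work, as an engineer would, in place of code of your own. Each camera call takes 0.05 s, during which the arm holds its last target. There are 200 camera calls.

## Working session

There is one attempt and no reset: what is moved stays moved. The work goes in short steps, Python scripts to look and compute and a tool call to move; the robot and the scene stay as the last step left them, time stands still between calls to the robot, and variables do not carry over. Pictures are saved under pics/ and viewed, about 12 in all and at most 16, crops included, and the job is handed in when it is done.

Besides the shell and the picture viewer there is one more tool, called after "Emit:" as name(argument=value, ...) on one line, values as JSON. send_rows: Moves the arm, as the interface text tells. Its arguments: {"type":"object","properties":{"motion":{"type":"array"},"newtons":{"type":"number"}},"required":["motion"]}

```bash
mkdir -p pics; cat > h.py <<'E'
from rig import manip
import numpy as np, cv2
def save(n,img): cv2.imwrite(f'pics/{n}.png',cv2.cvtColor(img,cv2.COLOR_RGB2BGR))
def cam(name,st=None):
    c=manip.camera_info(name); f=192/np.tan(np.radians(c['fov_y'])/2)
    if 'origin' in c: o=np.array(c['origin']);R=np.array(c['rotation']).reshape(3,3)
    else:
        st=st or manip.get_state(); T=np.array(c['tool_from_camera'])
        r=Rt(st); o=np.array(st['ee_pos'])+r@T[:3,3]; R=r@T[:3,:3]
    return f,c['cx'],c['cy'],o,R
def Rt(st):
    from scipy.spatial.transform import Rotation as Q
    return Q.from_euler('xyz',st['tool_rot']).as_matrix()
def px2w(C,xy,z):
    f,cx,cy,o,R=C; d=R@np.array([(xy[0]-cx)/f,(xy[1]-cy)/f,1]); return o+d*(z-o[2])/d[2]
def w2px(C,p):
    f,cx,cy,o,R=C; q=R.T@(np.array(p)-o); return np.array([cx+f*q[0]/q[2],cy+f*q[1]/q[2]])
E
python3 - <<'E'
from h import *
np.set_printoptions(precision=3,suppress=True)
st=manip.get_state(); print({k:np.round(v,3) for k,v in st.items()})
ims=[]
for n in ('scene','top','wrist'):
    im=manip.snapshot(n); save(n+'0',im); print(n,manip.camera_info(n))
for n in ('top','scene'):
    C=cam(n)
    for q in ('caddy','mustard_pot','pepper_pot','jar','shaker','spice_jar','bell','till_roll'):
        for m in manip.mark_of(n,q)[:4]:
            print(n,q,round(m['p'],2),np.round(m['xy'],1),px2w(C,m['xy'],0)[:2])
E
```

```text
{'t': np.float64(0.0), 'qpos': array([-1.37 ,  0.313,  1.498,  0.   ,  1.331, -0.223]), 'joint_velocities': array([-0.   ,  0.001,  0.   ,  0.   ,  0.001,  0.001]), 'joint_efforts': array([ -0.001, -41.226, -25.975,  -0.   ,   0.004,   0.   ]), 'ee_pos': array([ 0.216, -0.479,  0.404]), 'tool_rot': array([-3.141,  0.001, -1.147]), 'force': array([ 0.247, -0.171, -0.568]), 'torque': array([-0.053,  0.013, -0.024]), 'opening': np.float64(0.085)}
scene {'fov_y': 52.533971678740855, 'cx': 250.21300534197394, 'cy': 192.54715681205252, 'origin': array([0.146, 0.813, 0.844]), 'rotation': array([-2.305, -0.003, -2.705])}
top {'fov_y': 43.0427121347285, 'cx': 252.4996616236739, 'cy': 202.5113849274722, 'origin': array([0.241, 0.017, 1.531]), 'rotation': array([-2.954, -0.013, -1.589])}
wrist {'fov_y': 67.45785549049423, 'cx': 259.5898764260233, 'cy': 191.37373877478856, 'tool_from_camera': array([[ 1.   , -0.   ,  0.001, -0.   ],
       [-0.   ,  0.953,  0.304, -0.077],
       [-0.001, -0.304,  0.953,  0.03 ],
       [ 0.   ,  0.   ,  0.   ,  1.   ]])}Traceback (most recent call last):
  File "<stdin>", line 8, in <module>
  File "h.py", line 6, in cam
    if 'origin' in c: o=np.array(c['origin']);R=np.array(c['rotation']).reshape(3,3)
                                                ~~~~~~~~~~~~~~~~~~~~~~~~~~~~~~~^^^^^
ValueError: cannot reshape array of size 3 into shape (3,3)
```

```bash
python3 -c "
import cv2
for n in('top0','scene0'):
    cv2.imwrite(f'pics/{n}b.png',cv2.resize(cv2.imread(f'pics/{n}.png'),(800,600),interpolation=cv2.INTER_CUBIC))"
```

```text
(no output)
```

View pics/top0b.png

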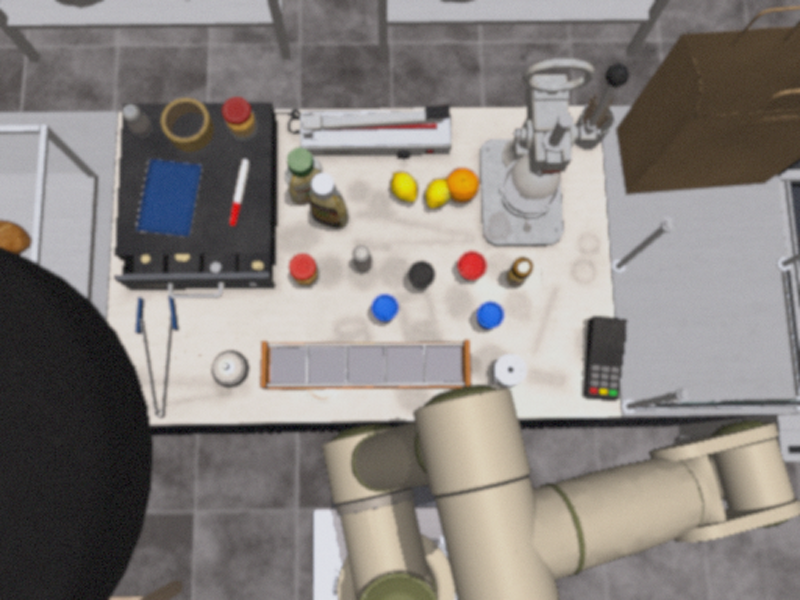

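View pics/scene0b.png

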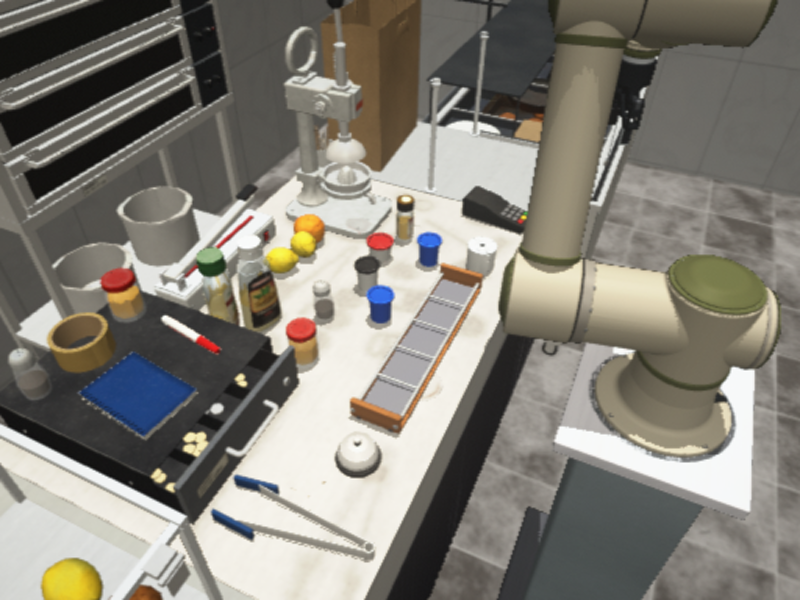

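Top view: the bell is at the caddy's left (800-px picture, 230,367) and the till roll is at its right (509,370). The condiments from left to right are jar (302,268), shaker (361,258), pepper (421,275), mustard (471,266) and spice jar (520,270). The blue look-alikes are at (384,308) and (489,315). So from the left the bays should hold mustard, pepper, jar, shaker, spice jar.

```bash
sed -i "s/R=np.array(c\['rotation'\]).reshape(3,3)/R=Rt({'tool_rot':c['rotation']})/" h.py
python3 - <<'E'
from h import *
np.set_printoptions(precision=3,suppress=True)
for n in ('top','scene'):
    C=cam(n)
    for q in ('caddy','mustard_pot','pepper_pot','jar','shaker','spice_jar','bell','till_roll'):
        for m in manip.mark_of(n,q)[:4]:
            print(n,q,round(m['p'],2),np.round(m['xy'],1),px2w(C,m['xy'],0)[:2])
# caddy corners from top picture, end boards top z=.044 (800px -> 512)
C=cam('top')
for x,y in((262,342),(262,388),(470,341),(470,387)): print(px2w(C,(x*.64,y*.64),.044)[:2])
for n,x,y,z in(('jar',303,267,.08),('shaker',361,257,.08),('pepper',421.5,273,.062),('must',471,265,.048),('spice',521,267,.105),('blue1',384,307,.062),('blue2',490,315,.062)): print(n,px2w(C,(x*.64,y*.64),z)[:2])
E
```

```text
top caddy 0.81 [232.7 230.4] [0.442 0.056]
top mustard_pot 0.62 [301.3 173.4] [ 0.624 -0.168]
top pepper_pot 0.69 [268.7 180.1] [ 0.603 -0.062]
top pepper_pot 0.65 [242.6 202.3] [0.532 0.024]
top pepper_pot 0.61 [312.2 204.4] [ 0.521 -0.199]
top jar 0.57 [198.1 175.6] [0.622 0.166]
top shaker 0.53 [232.2 167.8] [0.646 0.056]
top spice_jar 0.7 [326.8 176.6] [ 0.612 -0.25 ]
top bell 0.87 [147.6 235.3] [0.431 0.324]
top till_roll 0.78 [323.  239.7] [ 0.407 -0.229]
scene caddy 0.71 [269.3 218.5] [0.438 0.045]
scene mustard_pot 0.48 [243.1 165.1] [ 0.623 -0.156]
scene pepper_pot 0.8 [243.6 203.1] [0.537 0.018]
scene pepper_pot 0.62 [274.1 170.8] [ 0.512 -0.173]
scene pepper_pot 0.58 [234.9 181.2] [ 0.61  -0.065]
scene jar 0.73 [195.6 233.4] [0.608 0.192]
scene shaker 0.88 [209.1 202. ] [0.638 0.06 ]
scene spice_jar 0.87 [257.7 151.1] [ 0.611 -0.254]
scene bell 0.81 [230.2 293.7] [0.424 0.33 ]
scene bell 0.16 [197.  232.5] [0.606 0.187]
scene till_roll 0.95 [306.  171.7] [ 0.411 -0.215]
[0.475 0.255]
[0.384 0.254]
[ 0.47  -0.156]
[ 0.379 -0.153]
jar [0.617 0.171]
shaker [0.636 0.057]
pepper [ 0.606 -0.062]
must [ 0.624 -0.163]
spice [ 0.604 -0.253]
blue1 [0.538 0.013]
blue2 [ 0.519 -0.195]
```

```bash
python3 - <<'E'
import numpy as np
p=np.array([.216,-.479]);y=-1.147
n=16; tgt=[(.216,-.479)]*2+[tuple(np.array([.216,-.479])+(np.array([.5,.06])-[.216,-.479])*k/14) for k in range(1,15)]
for i,t in enumerate(tgt):
    d=np.array(t)-p;p=np.array(t)
    s=-8.2 if i<8 else 0
    print([round(d@[np.cos(y),np.sin(y)],3),round(d@[np.sin(y),-np.cos(y)],3),-.05 if i<2 else 0,s])
    y-=np.radians(s)
E
```

```text
[np.float64(0.0), np.float64(0.0), -0.05, -8.2]
[np.float64(0.0), np.float64(0.0), -0.05, -8.2]
[np.float64(-0.016), np.float64(-0.04), 0, -8.2]
[np.float64(-0.01), np.float64(-0.042), 0, -8.2]
[np.float64(-0.004), np.float64(-0.043), 0, -8.2]
[np.float64(0.002), np.float64(-0.043), 0, -8.2]
[np.float64(0.009), np.float64(-0.043), 0, -8.2]
[np.float64(0.015), np.float64(-0.041), 0, -8.2]
[np.float64(0.02), np.float64(-0.039), 0, 0]
[np.float64(0.02), np.float64(-0.039), 0, 0]
[np.float64(0.02), np.float64(-0.039), 0, 0]
[np.float64(0.02), np.float64(-0.039), 0, 0]
[np.float64(0.02), np.float64(-0.039), 0, 0]
[np.float64(0.02), np.float64(-0.039), 0, 0]
[np.float64(0.02), np.float64(-0.039), 0, 0]
[np.float64(0.02), np.float64(-0.039), 0, 0]
```

Emit:
send_rows(motion=[[[0,0,-0.05,-8.2,1],[0,0,-0.05,-8.2,1],[-0.016,-0.04,0,-8.2,1],[-0.01,-0.042,0,-8.2,1],[-0.004,-0.043,0,-8.2,1]]])

```text
t: 1.45
ee_pos: [0.2762, -0.3625, 0.5048]
tool_rot: [3.141, -0.0, -0.426]
force: [0.4, -0.3, -0.0]
opening: 0.0855
```

Emit:
send_rows(motion=[[[0.002,-0.043,0,-8.2,1],[0.009,-0.043,0,-8.2,1],[0.015,-0.041,0,-8.2,1],[0.02,-0.039,0,0,1],[0.02,-0.039,0,0,1]]])

```text
t: 1.95
ee_pos: [0.3778, -0.1689, 0.5049]
tool_rot: [3.141, -0.0, -0.002]
force: [-0.0, -0.5, 0.1]
opening: 0.0853
```

Emit:
send_rows(motion=[[[0.02,-0.039,0,0,1],[0.02,-0.039,0,0,1],[0.02,-0.039,0,0,1],[0.02,-0.039,0,0,1],[0.02,-0.039,0,0,1]]])

```text
t: 2.45
ee_pos: [0.4783, 0.026, 0.5049]
tool_rot: [3.141, -0.0, -0.002]
force: [0.1, -1.0, 0.2]
opening: 0.0853
```

Emit:
send_rows(motion=[[[0.02,-0.039,0,0,1],[0,0,0,0,1],[0,0,0,0,1]]])

```text
t: 2.75
ee_pos: [0.498, 0.0635, 0.5044]
tool_rot: [3.141, 0.001, -0.0]
force: [0.1, -0.7, 0.4]
opening: 0.0854
```

```bash
python3 - <<'E'
from h import *
np.set_printoptions(precision=3,suppress=True)
C=cam('wrist'); im=manip.snapshot('wrist'); save('w1',im)
cv2.imwrite('pics/w1b.png',cv2.resize(cv2.imread('pics/w1.png'),(800,600),interpolation=cv2.INTER_CUBIC))
for q in ('caddy','mustard_pot','pepper_pot','jar','shaker','spice_jar','bell','till_roll'):
    for m in manip.mark_of('wrist',q)[:3]:
        print(q,round(m['p'],2),np.round(m['xy'],1),np.round(m['xy']*np.array(1.5625)),px2w(C,m['xy'],0)[:2])
c=np.array([.427,.050,0]);yw=-.012
for x,y in((0,-207),(0,207)): print(w2px(C,c+[x/1e3-np.sin(yw)*y/1e3,y/1e3,.044])*1.5625)
E
```

```text
caddy 0.98 [219.5 156.4] [343. 244.] [0.43 0.05]
mustard_pot 0.64 [326.5 267.2] [510. 418.] [ 0.624 -0.162]
pepper_pot 0.96 [320.7 218.1] [501. 341.] [ 0.606 -0.061]
pepper_pot 0.75 [272.3 283.7] [425. 443.] [ 0.522 -0.198]
pepper_pot 0.66 [283.6 177.7] [443. 278.] [0.538 0.013]
jar 0.78 [339.5  80.6] [530. 126.] [0.621 0.168]
shaker 0.92 [346.3 152.1] [541. 238.] [0.641 0.057]
spice_jar 0.6 [312.7 307.2] [489. 480.] [ 0.603 -0.253]
till_roll 0.7 [215.7 296.8] [337. 464.] [ 0.411 -0.228]
[340.353 435.751]
[324.105   9.059]
```

View pics/w1b.png

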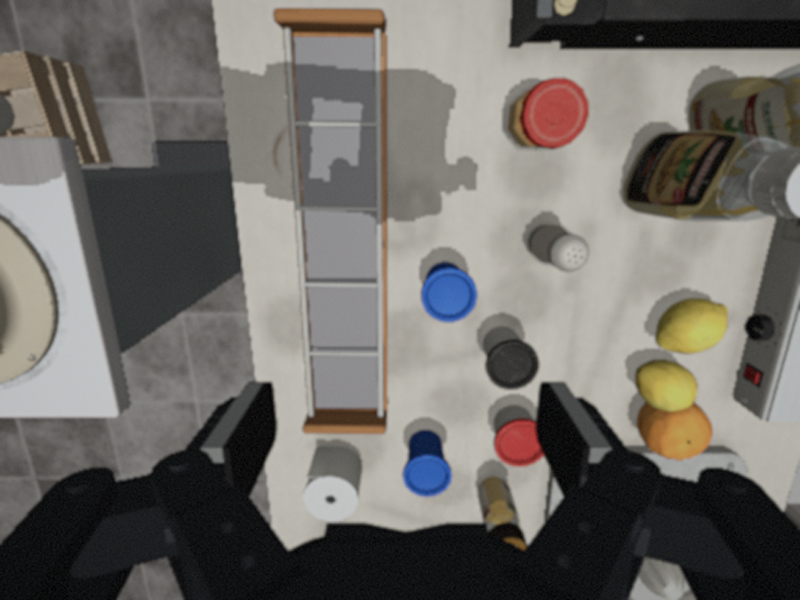

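The caddy's end boards are at (330,19) and (345,423) in the 800-px picture. The networks and both cameras agree on all five things to within a few mm. I'll pick the spice jar first.

Emit:
send_rows(motion=[[[0.015,0.045,0.01,0,1],[0.015,0.045,0.01,0,1],[0.015,0.045,0.01,0,1],[0.015,0.045,0.01,0,1],[0.015,0.045,0.01,0,1]]])

```text
t: 3.7
ee_pos: [0.5726, -0.1642, 0.4544]
tool_rot: [-3.142, -0.0, -0.002]
force: [0.7, 0.7, 0.3]
opening: 0.0855
```

Emit:
send_rows(motion=[[[0.015,0.045,0.01,0,1],[0.016,0.047,0.01,0,1],[0,0,0.03,0,1],[0,0,0,0,1],[0,0,0,0,1]]])

```text
t: 4.2
ee_pos: [0.603, -0.2531, 0.4054]
tool_rot: [-3.141, 0.0, -0.002]
force: [-0.5, 0.1, 0.6]
opening: 0.0853
```

```bash
python3 - <<'E'
from h import *
np.set_printoptions(precision=3,suppress=True)
C=cam('wrist'); im=manip.snapshot('wrist'); save('w2',im); print(C[3])
cv2.imwrite('pics/w2b.png',cv2.resize(cv2.imread('pics/w2.png'),(800,600),interpolation=cv2.INTER_CUBIC))
for q in ('spice_jar','mustard_pot','caddy'):
    for m in manip.mark_of('wrist',q)[:3]:
        print(q,round(m['p'],2),np.round(m['xy'],1),px2w(C,m['xy'],0)[:2])
# caddy corners from w1 (camera pose from TCP then)
C1=cam('wrist',{'ee_pos':[.498,.0635,.5044],'tool_rot':[3.141,.001,0]})
for a in((275,10),(385,12),(304,433),(386,433),(276,24),(384,24),(306,414),(386,412)): print(px2w(C1,np.array(a)/1.5625,.044)[:2])
E
```

```text
[ 0.603 -0.176  0.376]
spice_jar 0.7 [261.  163.5] [ 0.604 -0.257]
mustard_pot 0.76 [280.4  86.7] [ 0.628 -0.161]
[0.388 0.256]
[0.48  0.255]
[ 0.384 -0.154]
[ 0.475 -0.154]
[0.388 0.246]
[0.479 0.246]
[ 0.388 -0.13 ]
[ 0.476 -0.127]
```

View pics/w2b.png

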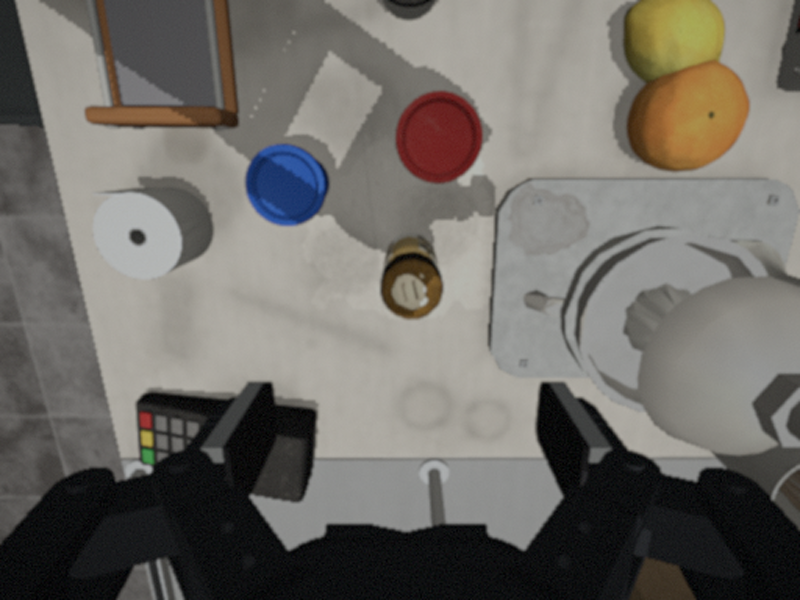

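Emit:
send_rows(motion=[[[0.002,0.002,0.05,0,1],[0,0,0.05,0,1],[0,0,0.045,0,1],[0,0,0.03,0,1],[0,0,0,0,1]]], newtons=40)

```text
t: 4.9
ee_pos: [0.6045, -0.2547, 0.2265]
tool_rot: [-3.138, 0.006, -0.002]
force: [-0.6, 0.0, 0.4]
opening: 0.0855
```

Emit:
send_rows(motion=[[[0,0,0,0,-1],[0,0,0,0,-1],[0,0,0,0,-1],[0,0,0,0,-1],[0,0,0,0,-1]]], newtons=40)

```text
t: 5.4
ee_pos: [0.6055, -0.2557, 0.2322]
tool_rot: [3.14, -0.003, -0.002]
force: [-0.8, 0.3, 6.3]
opening: 0.0396
```

Emit:
send_rows(motion=[[[0,0,0,0,-1],[0,0,-0.01,0,-1],[0,0,-0.03,0,-1],[0,0,-0.04,0,-1],[0,0,-0.02,0,-1]]])

```text
t: 5.9
ee_pos: [0.6051, -0.2555, 0.3346]
tool_rot: [3.139, -0.005, -0.002]
force: [-0.2, -0.0, -1.3]
opening: 0.0403
```

Emit:
send_rows(motion=[[[-0.03,0.0,0,0,-1],[-0.036,-0.035,0,0,-1],[-0.036,-0.038,0,0,-1],[-0.036,-0.038,0,0,-1],[-0.036,-0.035,0,0,-1]]])

```text
t: 6.4
ee_pos: [0.4332, -0.1115, 0.3307]
tool_rot: [3.141, -0.001, -0.002]
force: [0.8, -0.2, -1.7]
opening: 0.0395
```

Emit:
send_rows(motion=[[[-0.003,-0.004,0,0,-1],[0,0,0.02,0,-1],[0,0,0.02,0,-1],[0,0,0,0,-1],[0,0,0,0,-1]]])

```text
t: 6.9
ee_pos: [0.4322, -0.1092, 0.2908]
tool_rot: [3.141, -0.001, -0.002]
force: [0.5, 0.4, -1.3]
opening: 0.0399
```

```bash
python3 - <<'E'
from h import *
np.set_printoptions(precision=3,suppress=True)
st=manip.get_state();print(st['ee_pos'],st['opening'])
im=manip.snapshot('wrist'); save('w3',im); s=manip.snapshot('scene')[100:300,180:380]
a=cv2.resize(im,(700,525)); b=cv2.resize(s,(525,525)); save('w3b',cv2.resize(np.hstack([a,b]),(800,343)))
E
```

```text
[ 0.432 -0.109  0.291] 0.03989795767387273
```

View pics/w3b.png

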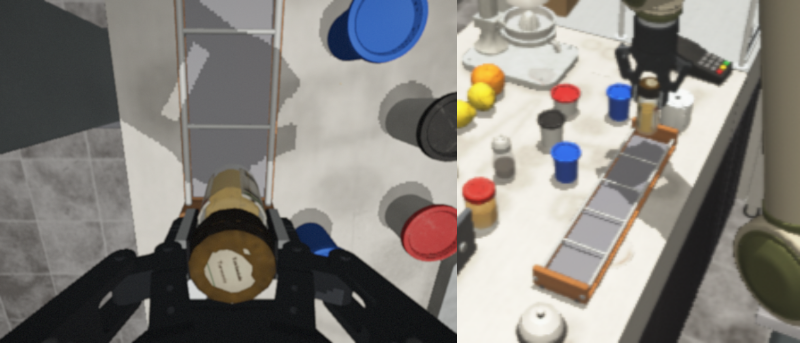

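The spice jar hangs centred over the right end bay. Its base lies between the side rods (183 and 277), clear of the rod at row 127. I'll lower it and release.

Emit:
send_rows(motion=[[[-0.003,-0.003,0.02,0,-1],[0,0,0.018,0,-1],[0,0,0.009,0,-1],[0,0,0,0,-1],[0,0,0,0,-1]]])

```text
t: 7.5
ee_pos: [0.4292, -0.1061, 0.2436]
tool_rot: [3.141, -0.001, -0.002]
force: [0.1, 0.1, -1.3]
opening: 0.0396
```

Emit:
send_rows(motion=[[[0,0,0,0,0],[0,0,0,0,0.5],[0,0,0,0,1],[0,0,0,0,1],[0,0,0,0,1]]])

```text
t: 8.0
ee_pos: [0.4289, -0.1059, 0.243]
tool_rot: [3.142, -0.0, -0.002]
force: [-0.2, 0.3, 0.2]
opening: 0.0854
```

Emit:
send_rows(motion=[[[0,0,-0.02,0,1],[0,0,-0.04,0,1],[0,0,-0.05,0,1],[0.035,-0.001,-0.02,0,1],[0.04,0.01,0,0,1]]])

```text
t: 8.5
ee_pos: [0.5046, -0.1144, 0.3771]
tool_rot: [3.139, -0.007, -0.002]
force: [0.5, -0.2, 0.2]
opening: 0.0855
```

Emit:
send_rows(motion=[[[0.03,0.012,0,0,1],[0.04,0.015,0.02,0,1],[0.04,0.015,0.04,0,1],[0.011,0.005,0.045,0,1],[0,0,0.04,0,1]]], newtons=40)

```text
t: 9.0
ee_pos: [0.6197, -0.1606, 0.231]
tool_rot: [-3.141, 0.0, -0.002]
force: [-0.1, -0.6, 0.5]
opening: 0.0853
```

Emit:
send_rows(motion=[[[0,0,0.026,0,1],[0,0,0.012,0,1],[0,0,0,0,1],[0,0,0,0,-1],[0,0,0,0,-1]]])

```text
t: 9.5
ee_pos: [0.6195, -0.1603, 0.1978]
tool_rot: [3.14, -0.004, -0.002]
force: [1.6, 0.6, 1.3]
opening: 0.0589
```

Emit:
send_rows(motion=[[[0,0,0,0,-1],[0,0,0,0,-1],[0,0,0,0,-1],[0,0,-0.01,0,-1],[0,0,-0.03,0,-1]]])

```text
t: 10.0
ee_pos: [0.6184, -0.1598, 0.2347]
tool_rot: [-3.14, 0.004, -0.002]
force: [0.3, 0.4, -1.7]
opening: 0.0538
```

Emit:
send_rows(motion=[[[0,0,-0.04,0,-1],[0,0,-0.04,0,-1],[0,0,-0.03,0,-1],[0,0,0,0,-1],[0,0,0,0,-1]]])

```text
t: 10.5
ee_pos: [0.6187, -0.1599, 0.3465]
tool_rot: [3.141, -0.001, -0.002]
force: [-1.0, 0.5, -1.9]
opening: 0.054
```

```bash
python3 - <<'E'
from h import *
im=manip.snapshot('wrist'); save('w4',im); s=manip.snapshot('scene')[60:210,180:380]
a=cv2.resize(im,(533,400)); b=cv2.resize(s,(533,400),interpolation=cv2.INTER_CUBIC); save('w4b',cv2.resize(np.hstack([a,b]),(800,300)))
E
```

```text
(no output)
```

View pics/w4b.png

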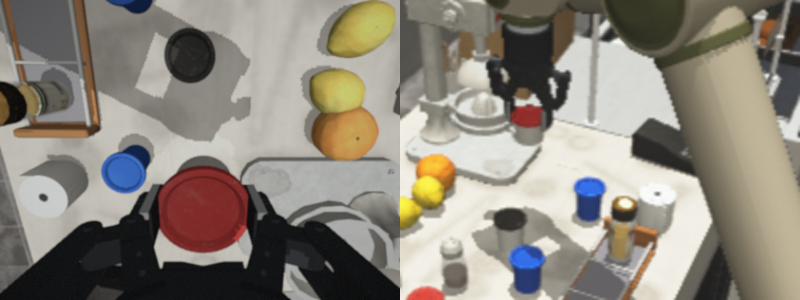

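The mustard pot hangs upright and centred between the fingers, held just under its lid (lid centre at 203,209). I'll carry it to the bay by the bell.

Emit:
send_rows(motion=[[[-0.02,-0.02,0,0,-1],[-0.023,-0.045,0,0,-1],[-0.024,-0.047,0,0,-1],[-0.024,-0.047,0,0,-1],[-0.024,-0.047,0,0,-1]]])

```text
t: 11.1
ee_pos: [0.507, 0.0398, 0.3447]
tool_rot: [-3.141, 0.002, -0.003]
force: [0.8, 0.9, -1.0]
opening: 0.0537
```

Emit:
send_rows(motion=[[[-0.024,-0.047,0,0,-1],[-0.024,-0.047,0,0,-1],[-0.024,-0.045,0.02,0,-1],[0,-0.02,0.04,0,-1],[0,0,0.03,0,-1]]])

```text
t: 11.6
ee_pos: [0.4399, 0.1907, 0.2553]
tool_rot: [-3.142, 0.002, 0.001]
force: [-1.0, -0.8, -1.4]
opening: 0.0538
```

Emit:
send_rows(motion=[[[0,0,0.01,0,-1],[0,0,0,0,-1],[0,0,0,0,-1]]])

```text
t: 11.9
ee_pos: [0.4419, 0.1882, 0.2484]
tool_rot: [-3.141, -0.001, -0.003]
force: [-0.7, -0.3, -0.9]
opening: 0.0541
```

```bash
python3 - <<'E'
from h import *
np.set_printoptions(precision=3,suppress=True)
st=manip.get_state();print(st['ee_pos'],st['opening'],st['force'])
im=manip.snapshot('wrist'); save('w5',im); s=manip.snapshot('scene')[200:310,180:320]
a=cv2.resize(im,(533,400)); b=cv2.resize(s,(509,400),interpolation=cv2.INTER_CUBIC); save('w5b',cv2.resize(np.hstack([a,b]),(800,307)))
E
```

```text
[0.442 0.188 0.248] 0.05406571403315894 [-0.683 -0.341 -0.865]
```

View pics/w5b.png

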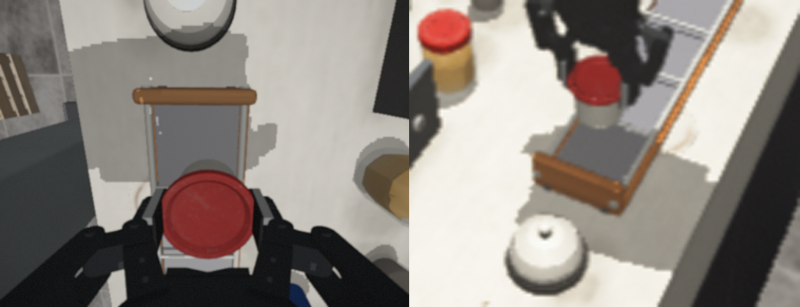

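Some travel was lost to the joint speed limit. From the end board at (195,97) the bay needs a shift of 10 mm back and 17 mm left; I'll correct, then lower.

Emit:
send_rows(motion=[[[-0.01,-0.017,0,0,-1],[0,0,0.02,0,-1],[0,0,0.015,0,-1],[0,0,0.004,0,-1],[0,0,0,0,-1]]])

```text
t: 12.5
ee_pos: [0.4315, 0.2054, 0.2103]
tool_rot: [3.141, -0.0, -0.002]
force: [-6.4, -1.0, 12.2]
opening: 0.0536
```

Emit:
send_rows(motion=[[[0,0,0.003,0,-1],[0,0,0,0,-1]]])

```text
t: 12.7
ee_pos: [0.4316, 0.2056, 0.2095]
tool_rot: [-3.141, -0.001, -0.002]
force: [-16.7, -5.4, 42.2]
opening: 0.0538
```

```bash
python3 - <<'E'
from h import *
st=manip.get_state();print(st['ee_pos'],st['force'])
a=manip.snapshot('scene')[200:310,180:320]; save('s6',cv2.resize(a,(636,500),interpolation=cv2.INTER_CUBIC))
E
```

```text
[0.43161692 0.20557582 0.2094595 ] [-16.69360783  -5.38190958  42.16528279]
```

View pics/s6.png

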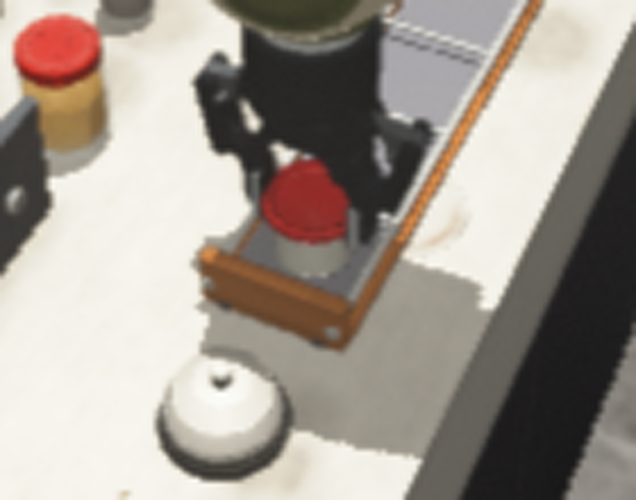

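The pot is down on the bay floor (42 N on the wrist). I'll ease up and release.

Emit:
send_rows(motion=[[[0,0,-0.004,0,-1],[0,0,0,0,-1],[0,0,0,0,0.6],[0,0,0,0,1],[0,0,0,0,1]]])

```text
t: 13.25
ee_pos: [0.4315, 0.2055, 0.2094]
tool_rot: [3.142, 0.0, -0.002]
force: [-0.5, 0.5, 0.4]
opening: 0.0854
```

Emit:
send_rows(motion=[[[0,0,0,0,1],[0,0,-0.02,0,1],[0,0,-0.04,0,1],[0.0,0,-0.05,0,1],[0.01,0.02,-0.03,0,1]]])

```text
t: 13.75
ee_pos: [0.4408, 0.1865, 0.3527]
tool_rot: [-3.141, -0.003, 0.0]
force: [0.5, -0.6, -0.4]
opening: 0.0853
```

Emit:
send_rows(motion=[[[0.03,0.04,0,0,1],[0.03,0.04,0,0,1],[0.03,0.04,0,0,1],[0,0,0,0,1],[0,0,0,0,1]]])

```text
t: 14.25
ee_pos: [0.5313, 0.0646, 0.349]
tool_rot: [-3.141, 0.001, -0.004]
force: [-0.8, 0.4, 1.0]
opening: 0.0853
```

```bash
python3 - <<'E'
from h import *
np.set_printoptions(precision=3,suppress=True)
st=manip.get_state();print(st['ee_pos'])
C=cam('wrist',st)
im=manip.snapshot('wrist'); save('w7',im); s=manip.snapshot('scene')[60:310,180:380]
for q in ('pepper_pot','jar','shaker','mustard_pot'):
    for m in manip.mark_of('wrist',q)[:3]: print(q,round(m['p'],2),np.round(m['xy'],1),px2w(C,m['xy'],0)[:2])
a=cv2.resize(im,(533,400)); b=cv2.resize(s,(320,400),interpolation=cv2.INTER_CUBIC); save('w7b',cv2.resize(np.hstack([a,b]),(800,375)))
E
```

```text
[0.531 0.065 0.349]
pepper_pot 0.92 [317.2 265. ] [ 0.603 -0.058]
pepper_pot 0.91 [265.4 211.1] [0.537 0.015]
jar 0.94 [349.   66.8] [0.622 0.174]
shaker 0.65 [170.7 180.8] [0.428 0.053]
shaker 0.64 [354.9 179.2] [0.64  0.054]
shaker 0.52 [320.7 267.3] [ 0.608 -0.062]
mustard_pot 0.64 [157.  36.] [0.429 0.203]
```

View pics/w7b.png

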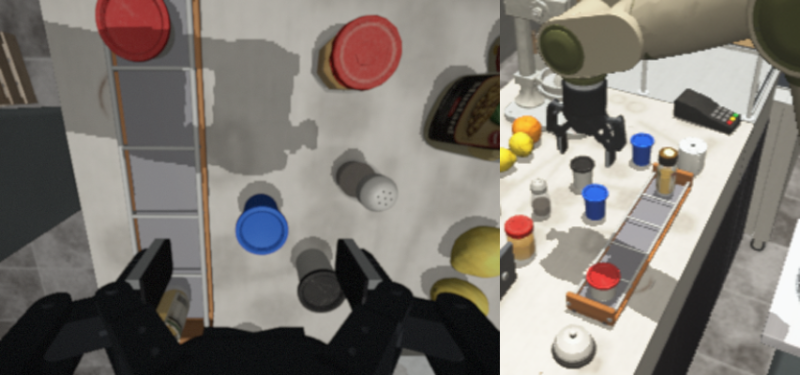

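Mustard now stands in the bell-end bay (132,23 in the picture) and the spice jar stands in the right end bay. Next is pepper, at about (0.605, -0.060).

Emit:
send_rows(motion=[[[0.015,0.025,0,0,1],[0.02,0.035,0,0,1],[0.02,0.035,0,0,1],[0.019,0.03,0.02,0,1],[0,0,0.04,0,1]]])

```text
t: 15.05
ee_pos: [0.6065, -0.0628, 0.2911]
tool_rot: [3.139, -0.007, -0.005]
force: [0.8, 0.4, -1.2]
opening: 0.0854
```

Emit:
send_rows(motion=[[[0,0,0.04,0,1],[0,0,0.03,0,1],[0,0,0.012,0,1],[0,0,0,0,1],[0,0,0,0,1]]])

```text
t: 15.55
ee_pos: [0.6053, -0.0596, 0.2091]
tool_rot: [3.141, -0.002, -0.002]
force: [-0.1, -0.4, 1.0]
opening: 0.0855
```

Emit:
send_rows(motion=[[[0,0,0,0,-1],[0,0,0,0,-1],[0,0,0,0,-1],[0,0,0,0,-1],[0,0,0,0,-1]]])

```text
t: 16.05
ee_pos: [0.6051, -0.0598, 0.2089]
tool_rot: [3.141, -0.002, -0.002]
force: [-2.0, 0.4, 6.5]
opening: 0.0486
```

Emit:
send_rows(motion=[[[0,0,-0.01,0,-1],[0,0,-0.03,0,-1],[0,0,-0.04,0,-1],[0,0,-0.03,0,-1],[0,0,0,0,-1]]])

```text
t: 16.55
ee_pos: [0.6052, -0.0598, 0.3229]
tool_rot: [3.139, -0.009, -0.002]
force: [-0.4, -0.4, -1.0]
opening: 0.0484
```

Emit:
send_rows(motion=[[[-0.02,-0.015,0,0,-1],[-0.03,-0.03,0,0,-1],[-0.03,-0.035,0,0,-1],[-0.03,-0.035,0,0,-1],[-0.03,-0.035,0,0,-1]]])

```text
t: 17.05
ee_pos: [0.4635, 0.0915, 0.3172]
tool_rot: [-3.141, 0.001, -0.003]
force: [1.4, 0.4, -0.4]
opening: 0.0486
```

Emit:
send_rows(motion=[[[-0.025,-0.028,0,0,-1],[-0.009,-0.01,0.01,0,-1],[0,0,0.03,0,-1],[0,0,0,0,-1],[0,0,0,0,-1]]])

```text
t: 17.55
ee_pos: [0.4314, 0.1284, 0.2778]
tool_rot: [3.142, 0.001, -0.002]
force: [0.3, -0.3, -0.8]
opening: 0.0483
```

```bash
python3 - <<'E'
from h import *
st=manip.get_state();print(st['ee_pos'],st['force'])
im=manip.snapshot('wrist'); save('w8',im); s=manip.snapshot('scene')[170:310,180:320]
a=cv2.resize(im,(533,400)); b=cv2.resize(s,(400,400),interpolation=cv2.INTER_CUBIC); save('w8b',cv2.resize(np.hstack([a,b]),(800,343)))
E
```

```text
[0.43139525 0.12843399 0.27780713] [ 0.31168985 -0.34671931 -0.82585926]
```

View pics/w8b.png

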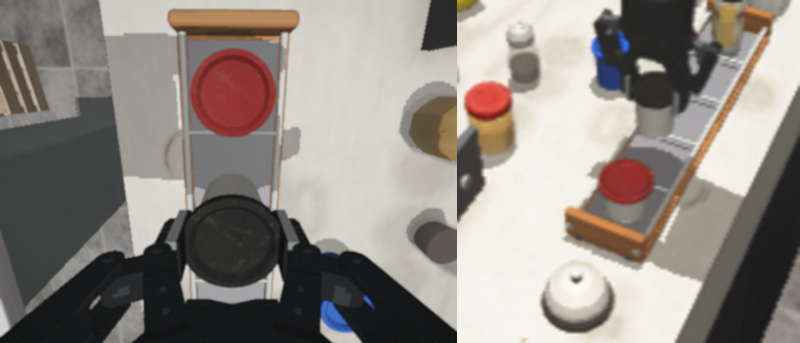

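Pepper hangs centred over the second bay from the bell, between the rods and the mustard lid (232,93). I'll lower it.

Emit:
send_rows(motion=[[[0,0,0.025,0,-1],[0,0,0.02,0,-1],[0,0,0.01,0,-1],[0,0,0,0,-1],[0,0,0,0,-1]]])

```text
t: 18.15
ee_pos: [0.4316, 0.1285, 0.2234]
tool_rot: [-3.142, -0.001, -0.002]
force: [0.5, 0.2, -0.3]
opening: 0.0484
```

Emit:
send_rows(motion=[[[0,0,0,0,0.4],[0,0,0,0,1],[0,0,0,0,1],[0,0,0,0,1],[0,0,-0.02,0,1]]])

```text
t: 18.65
ee_pos: [0.4307, 0.1285, 0.2413]
tool_rot: [3.141, 0.004, -0.002]
force: [-0.6, 0.5, 1.1]
opening: 0.0853
```

Emit:
send_rows(motion=[[[0,0,-0.04,0,1],[0,0,-0.04,0,1],[0.02,-0.005,-0.02,0,1],[0.03,-0.01,0,0,1],[0.03,-0.01,0,0,1]]])

```text
t: 19.15
ee_pos: [0.5121, 0.1537, 0.3435]
tool_rot: [-3.141, -0.002, -0.002]
force: [0.7, -0.8, 0.4]
opening: 0.0855
```

Emit:
send_rows(motion=[[[0.03,-0.01,0,0,1],[0.03,-0.005,0,0,1],[0.03,-0.003,0,0,1],[0,0,0,0,1],[0,0,0,0,1]]])

```text
t: 19.65
ee_pos: [0.6013, 0.1712, 0.3419]
tool_rot: [3.142, 0.001, -0.002]
force: [-0.2, -0.9, 0.2]
opening: 0.0856
```

```bash
python3 - <<'E'
from h import *
np.set_printoptions(precision=3,suppress=True)
st=manip.get_state();print(st['ee_pos'])
C=cam('wrist',st)
im=manip.snapshot('wrist'); save('w9',im); s=manip.snapshot('scene')[60:310,180:380]
for q in ('jar','shaker'):
    for m in manip.mark_of('wrist',q)[:3]: print(q,round(m['p'],2),np.round(m['xy'],1),px2w(C,m['xy'],0)[:2])
a=cv2.resize(im,(533,400)); b=cv2.resize(s,(320,400),interpolation=cv2.INTER_CUBIC); save('w9b',cv2.resize(np.hstack([a,b]),(800,375)))
E
```

```text
[0.601 0.171 0.342]
jar 0.56 [279.4 170.8] [0.623 0.173]
shaker 0.81 [290.  262.8] [0.638 0.056]
```

View pics/w9b.png

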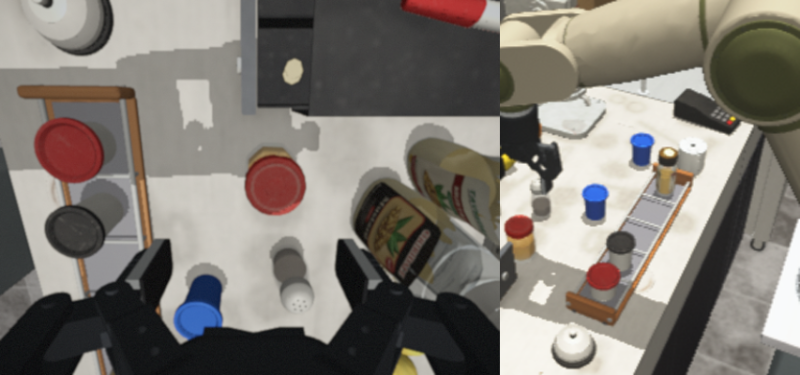

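```bash
python3 - <<'E'
from h import *
np.set_printoptions(precision=3,suppress=True)
C=cam('scene'); im=cv2.imread('pics/scene0.png')
b=px2w(C,np.array((297,397))/1.5625,0); print('base',b)
for z in(.06,.08,.1,.12,.14): print(z,w2px(C,[b[0],b[1],z])*1.5625)
C=cam('top')
for z in (.06,.1,.14): print(z,px2w(C,np.array((275,272))*.64,z)[:2],px2w(C,np.array((275,287))*.64,z)[:2])
cv2.imwrite('pics/c10.png',cv2.resize(im[190:340,60:260],(800,600),interpolation=cv2.INTER_CUBIC))
E
```

```text
base [0.582 0.264 0.   ]
0.06 [293.453 374.483]
0.08 [292.208 366.582]
0.1 [290.93 358.47]
0.12 [289.618 350.139]
0.14 [288.269 341.58 ]
0.06 [0.613 0.229] [0.582 0.228]
0.1 [0.603 0.223] [0.573 0.223]
0.14 [0.592 0.217] [0.564 0.217]
```

View pics/c10.png

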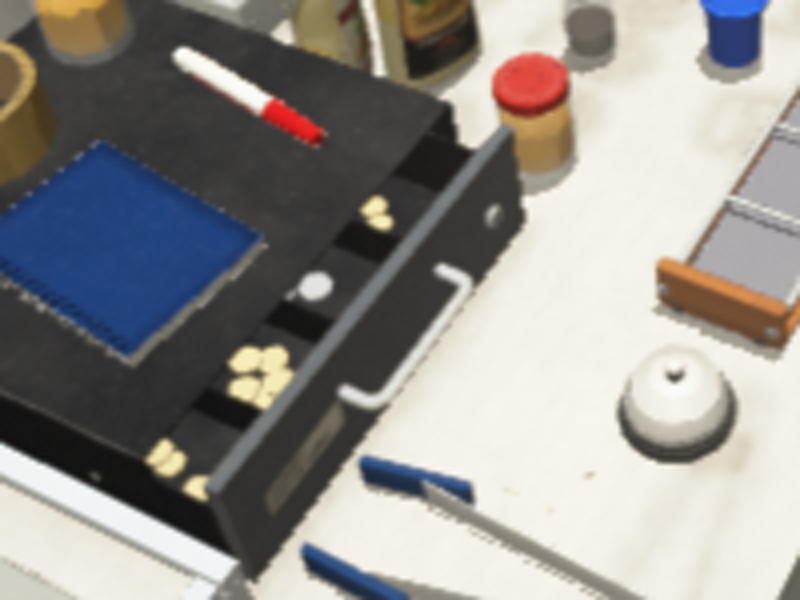

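The drawer cabinet is only about 80–90 mm high, judging by its front corner (510,130 to 522,212). So the gripper body and camera clear it at the jar's grasp height. I'll pick the jar.

Emit:
send_rows(motion=[[[0.015,-0.001,0.02,0,1],[0.006,0,0.04,0,1],[0,0,0.035,0,1],[0,0,0.025,0,1],[0,0,0,0,1]]], newtons=60)

```text
t: 20.35
ee_pos: [0.6212, 0.1721, 0.2193]
tool_rot: [3.141, 0.007, -0.002]
force: [-0.3, -0.5, 0.3]
opening: 0.0854
```

Emit:
send_rows(motion=[[[0,0,0,0,1],[0,0,0,0,-1],[0,0,0,0,-1],[0,0,0,0,-1],[0,0,0,0,-1]]])

```text
t: 20.85
ee_pos: [0.6224, 0.1723, 0.2245]
tool_rot: [-3.141, -0.002, -0.002]
force: [-4.0, -0.2, 8.8]
opening: 0.0531
```

Emit:
send_rows(motion=[[[0,0,0,0,-1],[0,0,-0.01,0,-1],[0,0,-0.03,0,-1],[0,0,-0.04,0,-1],[0,0,-0.03,0,-1]]])

```text
t: 21.35
ee_pos: [0.6222, 0.1722, 0.3354]
tool_rot: [-3.141, -0.002, -0.002]
force: [0.1, -0.2, -2.9]
opening: 0.0531
```

Emit:
send_rows(motion=[[[0,0,-0.01,0,-1],[0,0,0,0,-1]]])

```text
t: 21.55
ee_pos: [0.6222, 0.1722, 0.3435]
tool_rot: [-3.141, -0.002, -0.002]
force: [0.2, -0.1, -4.3]
opening: 0.053
```

Emit:
send_rows(motion=[[[-0.02,0.012,0,0,-1],[-0.035,0.02,0,0,-1],[-0.035,0.025,0,0,-1],[-0.035,0.025,0,0,-1],[-0.035,0.02,0,0,-1]]])

```text
t: 22.05
ee_pos: [0.4602, 0.0696, 0.3404]
tool_rot: [-3.141, 0.004, -0.002]
force: [0.7, -1.4, -2.9]
opening: 0.0528
```

Emit:
send_rows(motion=[[[-0.025,0.015,0,0,-1],[-0.007,0.005,0.01,0,-1],[0,0,0.02,0,-1],[0,0,0,0,-1],[0,0,0,0,-1]]])

```text
t: 22.55
ee_pos: [0.43, 0.0506, 0.3118]
tool_rot: [-3.141, 0.002, -0.002]
force: [0.5, -0.1, -2.8]
opening: 0.0528
```

```bash
python3 - <<'E'
from h import *
st=manip.get_state();print(st['ee_pos'],st['force'])
im=manip.snapshot('wrist'); save('w11',im); s=manip.snapshot('scene')[150:310,180:340]
a=cv2.resize(im,(533,400)); b=cv2.resize(s,(400,400),interpolation=cv2.INTER_CUBIC); save('w11b',cv2.resize(np.hstack([a,b]),(800,343)))
E
```

```text
[0.43000997 0.05061305 0.31182047] [ 0.53347741 -0.12125567 -2.79412921]
```

View pics/w11b.png

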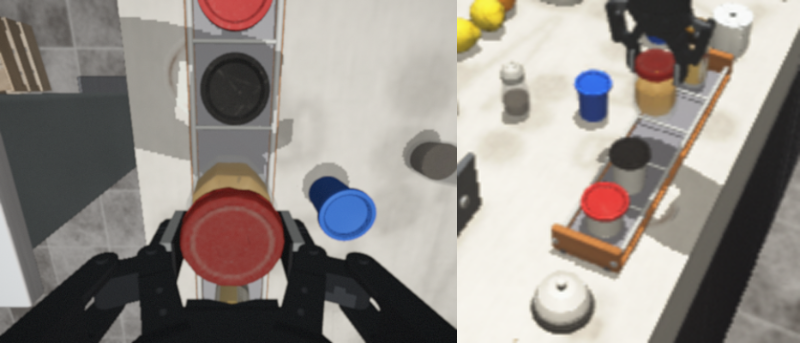

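The jar hangs centred over the middle bay, with pepper and mustard upright beyond it. I'll lower and release it, then head for the shaker.

Emit:
send_rows(motion=[[[0,0,0.02,0,-1],[0,0,0.03,0,-1],[0,0,0.015,0,-1],[0,0,0.008,0,-1],[0,0,0,0,-1]]])

```text
t: 23.15
ee_pos: [0.4302, 0.0506, 0.2392]
tool_rot: [-3.141, 0.001, -0.002]
force: [-0.7, 0.2, -2.9]
opening: 0.0529
```

Emit:
send_rows(motion=[[[0,0,0,0,-1],[0,0,0,0,0.4],[0,0,0,0,1],[0,0,0,0,1],[0,0,0,0,1]]])

```text
t: 23.65
ee_pos: [0.4302, 0.0506, 0.2398]
tool_rot: [3.141, -0.001, -0.002]
force: [-0.1, 0.5, -0.4]
opening: 0.0856
```

Emit:
send_rows(motion=[[[0,0,-0.02,0,1],[0,0,-0.04,0,1],[0,0,-0.04,0,1],[0.02,0,-0.01,0,1],[0.035,-0.001,0,0,1]]])

```text
t: 24.15
ee_pos: [0.4852, 0.0516, 0.3522]
tool_rot: [3.141, -0.004, -0.002]
force: [1.4, -0.7, -0.6]
opening: 0.0856
```

Emit:
send_rows(motion=[[[0.035,-0.001,0,0,1],[0.035,-0.001,0,0,1],[0.035,-0.001,0,0,1],[0.03,-0.001,0,0,1],[0,0,0,0,1]]])

```text
t: 24.65
ee_pos: [0.6221, 0.055, 0.3484]
tool_rot: [-3.142, -0.0, -0.002]
force: [-0.5, -0.3, 0.4]
opening: 0.0851
```

Emit:
send_rows(motion=[[[0,0,0,0,1]]])

```text
t: 24.75
ee_pos: [0.62, 0.0552, 0.3489]
tool_rot: [-3.141, 0.001, -0.002]
force: [0.5, -0.5, 0.6]
opening: 0.0854
```

```bash
python3 - <<'E'
from h import *
np.set_printoptions(precision=3,suppress=True)
st=manip.get_state();print(st['ee_pos'])
C=cam('wrist',st)
im=manip.snapshot('wrist'); save('w12',im); s=manip.snapshot('scene')[60:310,180:380]
for q in ('shaker','jar'):
    for m in manip.mark_of('wrist',q)[:3]: print(q,round(m['p'],2),np.round(m['xy'],1),px2w(C,m['xy'],0)[:2])
a=cv2.resize(im,(533,400)); b=cv2.resize(s,(320,400),interpolation=cv2.INTER_CUBIC); save('w12b',cv2.resize(np.hstack([a,b]),(800,375)))
E
```

```text
[0.62  0.055 0.349]
shaker 0.8 [277.5 170. ] [0.64  0.056]
shaker 0.21 [107.7 296.9] [ 0.418 -0.115]
jar 0.67 [ 89.2 175.4] [0.424 0.05 ]
```

View pics/w12b.png

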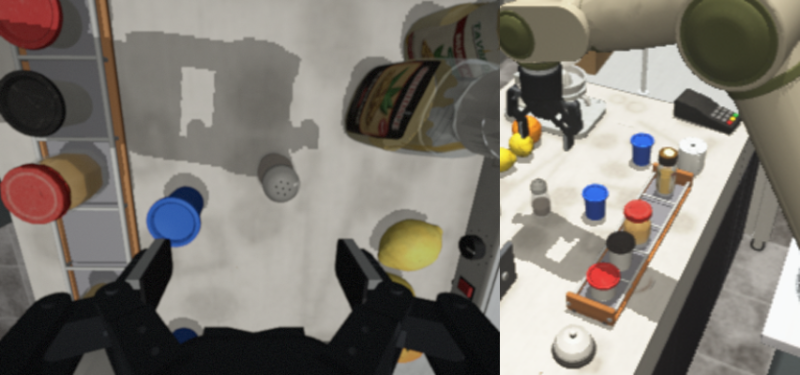

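Emit:
send_rows(motion=[[[0.02,-0.001,0,0,1],[0,0,0.03,0,1],[0,0,0.045,0,1],[0,0,0.04,0,1],[0,0,0.025,0,1]]], newtons=40)

```text
t: 25.45
ee_pos: [0.639, 0.0562, 0.2068]
tool_rot: [-3.141, 0.003, -0.002]
force: [1.1, 0.3, 0.6]
opening: 0.0853
```

Emit:
send_rows(motion=[[[0,0,0,0,1],[0,0,0,0,1],[0,0,0,0,-1],[0,0,0,0,-1],[0,0,0,0,-1]]])

```text
t: 25.95
ee_pos: [0.6402, 0.0561, 0.2107]
tool_rot: [3.141, -0.002, -0.002]
force: [1.7, 0.6, 2.4]
opening: 0.0442
```

Emit:
send_rows(motion=[[[0,0,0,0,-1],[0,0,0,0,-1],[0,0,-0.01,0,-1],[0,0,-0.03,0,-1],[0,0,-0.04,0,-1]]])

```text
t: 26.45
ee_pos: [0.6397, 0.0561, 0.2893]
tool_rot: [-3.141, 0.004, -0.002]
force: [1.2, 0.2, -1.3]
opening: 0.0366
```

Emit:
send_rows(motion=[[[0,0,-0.04,0,-1],[0,0,-0.01,0,-1],[0,0,0,0,-1]]])

```text
t: 26.75
ee_pos: [0.64, 0.0562, 0.3414]
tool_rot: [3.141, -0.003, -0.002]
force: [-0.2, 0.2, -1.1]
opening: 0.0368
```

Emit:
send_rows(motion=[[[-0.02,0.008,0,0,-1],[-0.035,0.014,0,0,-1],[-0.035,0.014,0,0,-1],[-0.035,0.014,0,0,-1],[-0.035,0.014,0,0,-1]]])

```text
t: 27.25
ee_pos: [0.4781, -0.0078, 0.3377]
tool_rot: [-3.141, 0.003, -0.002]
force: [0.6, -0.1, 0.0]
opening: 0.0369
```

Emit:
send_rows(motion=[[[-0.035,0.014,0,0,-1],[-0.016,0.006,0,0,-1],[0,0,0,0,-1],[0,0,0,0,-1]]])

```text
t: 27.65
ee_pos: [0.4292, -0.0274, 0.3389]
tool_rot: [-3.141, 0.001, -0.003]
force: [0.6, -0.0, -1.4]
opening: 0.037
```

```bash
python3 - <<'E'
from h import *
st=manip.get_state();print(st['ee_pos'],st['force'],st['opening'])
im=manip.snapshot('wrist'); save('w13',im); s=manip.snapshot('scene')[100:260,200:360]
a=cv2.resize(im,(533,400)); b=cv2.resize(s,(400,400),interpolation=cv2.INTER_CUBIC); save('w13b',cv2.resize(np.hstack([a,b]),(800,343)))
E
```

```text
[ 0.42917176 -0.02739467  0.33886641] [ 0.64744299 -0.04470548 -1.36761261] 0.03704364599436036
```

View pics/w13b.png

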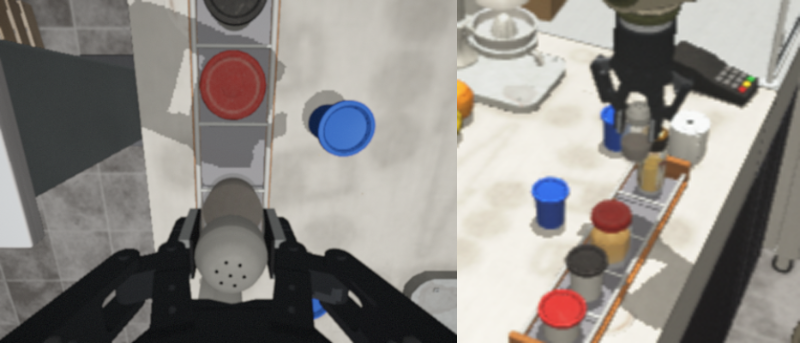

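The shaker reads only 37 mm between the pads against 44 mm expected, so it may hang low or tilted. I'll fit its pose with the masks.

```bash
cat > fit.py <<'E'
from h import *
from scipy.optimize import minimize
from scipy.spatial.transform import Rotation as Q
np.set_printoptions(precision=4,suppress=True)
st=manip.get_state(); tcp=np.array(st['ee_pos'])
V=[]
for n in('wrist','scene'):
    manip.snapshot(n); C=cam(n,st)
    e=w2px(C,tcp-[0,0,.165])
    r=[m for m in manip.regions_of(n,'shaker')]
    for m in r[:4]:
        ys,xs=np.nonzero(m['mask']); d=np.hypot(xs.mean()-e[0],ys.mean()-e[1]); print(n,round(m['p'],2),m['extent'],m['mask'].sum(),round(d,1)); m['d']=d
    r=[m for m in r if m['d']<40]
    if r: V.append((C,r[0]['mask']))
a=np.linspace(0,2*np.pi,24,endpoint=False); ring=lambda r,h:np.c_[r*np.cos(a),r*np.sin(a),0*a+h]
P=np.vstack([ring(.022,0),ring(.022,.07),ring(.017,.078),ring(.015,.086),ring(.006,.09)])
def hull(C,p):
    f,cx,cy,o,R=C
    W=Q.from_rotvec([p[3],p[4],0]).apply(P-[0,0,.045])+tcp+[p[0],p[1],p[2]]
    q=(W-o)@R; uv=np.c_[cx+f*q[:,0]/q[:,2],cy+f*q[:,1]/q[:,2]]
    m=np.zeros((384,512),np.uint8); cv2.fillConvexPoly(m,cv2.convexHull(np.round(uv*16).astype(np.int32)),1,shift=4); return m>0
def cost(p,pr=False):
    s=0
    for C,k in V:
        h=hull(C,p); o=(k&~h).sum(); i=(h&~k).sum(); s+=(o+.35*i)/k.sum()
        if pr: print('mask',k.sum(),'out',o,'miss',i)
    return s+abs(p[0])*5
best=None
for z in(-.165,-.18,-.15):
    for t in(0,.25,-.25):
        r=minimize(cost,[0,0,z,t,0],method='Nelder-Mead',options=dict(initial_simplex=np.array([0,0,z,t,0])+np.vstack([np.zeros(5),np.diag([.006,.006,.015,.15,.15])]),maxiter=400))
        if best is None or r.fun<best.fun: best=r
        print(z,t,r.fun,r.x)
cost(best.x,True); print('nominal upright',cost([0,0,-.165,0,0])); cost([0,0,-.165,0,0],True)
E
python3 fit.py
```

```text
wrist 0.69 [215.6, 192.9, 82.2, 133.6] 8781 9.7
scene 0.83 [275.7, 148.7, 12.2, 29.5] 364 2.7
-0.165 0 0.14693400480697008 [-0.     -0.0007 -0.1674 -0.0883 -0.0104]
-0.165 0.25 0.15570267515959965 [ 0.      0.0023 -0.1634 -0.1268 -0.02  ]
-0.165 -0.25 0.14774049844790713 [-0.0001  0.0004 -0.1661 -0.1027 -0.0266]
-0.18 0 0.14824826290040724 [-0.      0.0007 -0.1655 -0.1173 -0.0366]
-0.18 0.25 0.20812467286349148 [ 0.0008 -0.0061 -0.1744  0.1046 -0.0714]
-0.18 -0.25 0.14789819737477372 [-0.     -0.0019 -0.1694 -0.0803 -0.041 ]
-0.15 0 0.1816568219387479 [ 0.0001  0.0056 -0.1595 -0.1409 -0.0097]
-0.15 0.25 0.16888465576815048 [ 0.0002 -0.004  -0.172  -0.0465 -0.0089]
-0.15 -0.25 0.16063810160878206 [ 0.0001  0.0032 -0.1623 -0.128  -0.0135]
mask 8781 out 25 miss 1077
mask 364 out 0 miss 105
nominal upright 0.21211159584066996
mask 8781 out 0 miss 2282
mask 364 out 0 miss 126
```

The fit gives the shaker held nearly centred, with its base at the expected depth and about 6° of tilt. That will right itself on the floor, so I'll lower it gently.

Emit:
send_rows(motion=[[[0,0,0.02,0,-1],[0,0,0.035,0,-1],[0,0,0.03,0,-1],[0,0,0.015,0,-1],[0,0,0.01,0,-1]]])

```text
t: 28.45
ee_pos: [0.4289, -0.0273, 0.2282]
tool_rot: [-3.141, 0.002, -0.002]
force: [-0.0, -0.5, -1.2]
opening: 0.037
```

Emit:
send_rows(motion=[[[0,0,0,0,-1],[0,0,0.002,0,-1],[0,0,0,0,-1]]])

```text
t: 28.75
ee_pos: [0.4291, -0.0275, 0.2281]
tool_rot: [3.141, -0.001, -0.002]
force: [-0.3, -0.1, -1.3]
opening: 0.0372
```

Emit:
send_rows(motion=[[[0,0,0.002,0,-1],[0,0,0,0,-1]]])

```text
t: 28.95
ee_pos: [0.4289, -0.0275, 0.2257]
tool_rot: [3.141, -0.001, -0.002]
force: [-1.1, 0.0, -1.8]
opening: 0.0372
```

Emit:
send_rows(motion=[[[0,0,0.002,0,-1],[0,0,0,0,-1]]])

```text
t: 29.15
ee_pos: [0.4288, -0.0274, 0.2234]
tool_rot: [-3.142, 0.0, -0.002]
force: [-0.3, -0.5, -0.7]
opening: 0.0369
```

Emit:
send_rows(motion=[[[0,0,0.001,0,-1],[0,0,0,0,-0.05],[0,0,0,0,0.05],[0,0,0,0,0.15],[0,0,0,0,0.15]]])

```text
t: 29.65
ee_pos: [0.4289, -0.0274, 0.2225]
tool_rot: [-3.142, 0.0, -0.002]
force: [-0.8, 0.0, -0.1]
opening: 0.0492
```

Emit:
send_rows(motion=[[[0,0,0,0,0.3],[0,0,0,0,0.6],[0,0,0,0,1],[0,0,0,0,1],[0,0,0,0,1]]])

```text
t: 30.15
ee_pos: [0.4289, -0.0274, 0.2225]
tool_rot: [-3.142, -0.0, -0.002]
force: [0.2, -0.3, -0.4]
opening: 0.0852
```

Emit:
send_rows(motion=[[[0,0,-0.02,0,1],[0,0,-0.04,0,1],[0,0,-0.04,0,1],[0,0,-0.04,0,1],[0.03,0,0,0,1]]])

```text
t: 30.65
ee_pos: [0.4583, -0.0273, 0.368]
tool_rot: [3.138, -0.009, -0.002]
force: [0.7, -0.3, -1.3]
opening: 0.0851
```

Emit:
send_rows(motion=[[[0.035,-0.03,0,0,1],[0.035,-0.03,0,0,1],[0.035,-0.02,0,0,1],[0,0,0,0,1],[0,0,0,0,1]]])

```text
t: 31.15
ee_pos: [0.5641, 0.0525, 0.3618]
tool_rot: [3.142, 0.001, -0.001]
force: [0.0, -0.6, -0.3]
opening: 0.0853
```

```bash
python3 - <<'E'
from h import *
np.set_printoptions(precision=3,suppress=True)
st=manip.get_state();print(st['ee_pos'],st['opening'],st['force'])
C=cam('wrist',st)
im=manip.snapshot('wrist'); s=manip.snapshot('scene')[95:325,170:370]
for n in('wrist','scene'):
  C=cam(n,st)
  for q in ('mustard_pot','pepper_pot','jar','shaker','spice_jar','bell','till_roll'):
    for m in manip.mark_of(n,q)[:2]: print(n,q,round(m['p'],2),px2w(C,m['xy'],.012)[:2])
a=cv2.resize(im,(400,300)); b=cv2.resize(s,(400,460),interpolation=cv2.INTER_CUBIC); c=np.zeros((460,800,3),np.uint8); c[:300,:400]=a; c[:,400:]=b; save('w14b',c)
E
```

```text
[0.564 0.053 0.362] 0.08526234853346012 [ 0.004 -0.601 -0.313]
wrist mustard_pot 0.94 [0.43  0.203]
wrist pepper_pot 0.89 [0.54  0.022]
wrist pepper_pot 0.75 [ 0.524 -0.179]
wrist jar 0.9 [0.431 0.05 ]
wrist shaker 0.84 [ 0.428 -0.027]
scene mustard_pot 0.91 [0.429 0.206]
scene mustard_pot 0.38 [ 0.432 -0.027]
scene pepper_pot 0.82 [0.431 0.132]
scene pepper_pot 0.73 [0.533 0.036]
scene jar 0.65 [0.432 0.067]
scene shaker 0.54 [ 0.424 -0.022]
scene spice_jar 0.62 [ 0.433 -0.035]
scene spice_jar 0.61 [ 0.432 -0.113]
scene bell 0.81 [0.424 0.336]
scene till_roll 0.81 [ 0.419 -0.206]
scene till_roll 0.39 [0.432 0.207]
```

View pics/w14b.png

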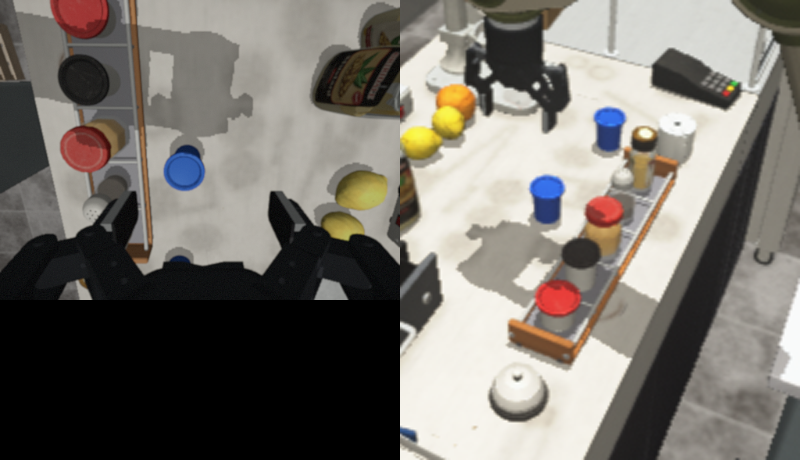

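All five stand upright in their bays in the right order. The bell and the till roll were never touched. I'll hand in.

```bash
python3 -c "
from h import *
manip.snapshot('scene')
for q in('bell','till_roll'): print(q,manip.mark_of('scene',q)[0]['xy'])
print(manip.hand_in())"
```

```text
bell [228.9, 294.6]
till_roll [302.7, 168.3]
the job is handed in; nothing more can be done
None
```

All five condiments stand upright in the caddy and the job is handed in, at about 31 s of the 125 s allowed. From the bell to the till roll they go mustard, pepper, jar, shaker, spice jar.

- **Final check:** the last pictures show every bay filled in the right order, with the gripper open and clear of everything. The networks put the mustard, the jar and the shaker within 4 mm of their bay centres in the wrist view. Pepper and the spice jar showed only in the scene camera, within about 8 mm. That camera put the jar 17 mm off along the caddy, which the wrist view contradicts.
- **Bell and till roll:** neither was approached. The network's mark moved about 1.5 px for the bell and about 5 px for the till roll since the start. I put the till roll's shift down to network scatter, but I did not confirm it.
- **Mustard pot:** the wrist force briefly reached 42 N when the pot met the bay floor. I take that to be the held pot pressing on the floor, not the gripper's body. I eased off and it stood upright.
- **Shaker:** the gripper read 37 mm on its 44 mm body, and I did not find out why. A mask fit showed it centred with about 6° of tilt, and it stood up straight on release.
- **Stray labels:** the networks put a few low-confidence labels on the wrong bays, but the pictures contradict these.

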